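Sweep the vinyl offcuts into the scrap tray

ROBOT

A 7-joint arm with a two-finger parallel gripper is mounted at the origin on the work surface. World frame = base frame: x ahead of the robot, y to its left, z up, the work surface at z = 0. Lengths are in m, angles in rad, forces in N, time in s.
With the tool pointing down it reaches from about 0.35 to 0.9 m from the base axis. Payload 8.1 kg.
Tool frame: the origin (TCP) lies between the finger pads; the fingertips stand 8 mm ahead of it and the grasp point (between the pads) lies 11 mm behind it; z points along the fingers, y is the direction in which the jaws open and shut (so a half turn about z gives the same grasp; the last joint's range is limited). The gripper opens to 85 mm and grips with 20 to 120 N. Pads are 22 mm wide; open, the fingers measure 114 mm over their backs; the gripper's body (76 mm by 85 mm) begins 54 mm behind the grasp point. The pads swing forward as they close: fully open they stand 13 mm farther back than shut.
Start: joints at [-1.33, 0.434, 0.025, 1.573, -0.012, 1.134, -0.075], TCP at [0.211, 0.588, 0.239] pointing down, gripper open.
Joint ranges: [-2.62, 2.62], [-0.44, 2.09], [-1.27, 1.32], [0.08, 2.57], [-1.32, 4.46], [0.12, 2], [-2.74, 2.74]. Speed limits (rad/s): [2.22, 2.22, 3.01, 3.01, 3.14, 3.14, 3.14].

INTERFACE

Orientations are given as a 3x3 rotation matrix whose columns are the frame's x, y, z axes.
In Python, from rig import robot gives the robot as it stands.
- The arm moves only by the tool step_arm, never from a script. Its argument "series" is a list of rows, each a list of 3 entries, a list of its own where there are three numbers: the shift along the tool's x, y, z in cm, then the turn, a rotation vector about the tool's x, y, z in degrees, then the opening, from 0 (shut) to 1 (fully open). In form: [[[dx, dy, dz], [wx, wy, wz], gripper], ...]. A call has 1 to 5 rows; each row is the pose to reach, as a shift and turn from the pose measured when the call began, along the tool's axes at that moment; what a row does not reach only later rows make up. A row lasts 1/10 s, in which the tool goes at most 50 mm and 8.59 degrees, less where a joint would pass 70% of its speed; a pose out of reach is approached as far as the arm can. A call with a gripper value outside its range is refused whole. The fingers move at their own pace and stop on an object; "newtons" is the grip in N (left out, the last holds). Time passes only in rows, so rows that repeat a pose let the fingers close. It gives the time, the measured TCP pose, the force and the opening at its end, in the units of the state.
- robot.observe(): the state, without advancing time (a new reading comes with each control period).
- robot.grab_frame(name): name is "side" or "top" or "wrist"; returns a dict with "color" (400x640x3 uint8, red, green, blue), "depth" (400x640 float32, m along the optical axis (not along the pixel's ray), 0 where there is no reading), "mtx" (3x3 intrinsics, pixels), "cam_to_world" (4x4, takes a point from camera to world coordinates). Camera axes: x right, y up, looking along -z (the intrinsics and any distortion apply to the point x, -y, -z); pixel columns grow to the right and rows downward; lengths in m; the calibration is good to about 2 mm. A picture is of the moment at which its call begins.
- robot.close_job(): hands the job in, once; it reports no verdict.
The state is a dict: "time": time; "joint_pos": joint angles; "joint_velocities": joint speeds; "effort": joint torques, N m; "position": TCP position; "ee_rot": TCP orientation; "contact_force": force on the tool from outside, world axes, zero at the start; "wrist_torque": the same for the moment, N m; "finger_gap": finger opening in m.
Only numpy, scipy, OpenCV 4.12 (cv2) and the standard library are available. Lean on these libraries where they do the work, as an engineer would, in place of code of your own. Each camera call takes 0.05 s, during which the arm holds its last target. There are 200 camera calls.

TASK

Three small flat vinyl offcuts (a collar, a round plug and a block stub) lie on the trimming board among two finished toy heads and a small copper mould. With the fingers, push all three along the board and off its end into the empty sheet-steel scrap tray; do not pick any of them up, and do not lift or carry them. Leave the heads and the mould standing where they are, and let no offcut drop anywhere else, such as into the tray of finished arms at the other end.

Things in the scene. Friction and masses are not known exactly. Their poses are not given: they have to be found in the camera images.
- board: Fixed wooden trimming board, 280 mm along its x, 280 mm along its y, a slab 12 mm thick on four feet; its top is flat, without a rim, 42 mm above the bench. Origin at bench level under its centre, z up. Its two ends at y = +140 mm and y = -140 mm each have a tray tucked under them; the other two edges drop to the bare bench. It stands turned by up to 0.2 rad about the vertical. Its place varies.
- scrap_tray: Fixed, empty, undivided open tray of plain sheet steel into which the offcuts go: 280 mm along its x, 130 mm along its y, 26 mm high, walls and floor 3 mm. It is parallel to the board, its axes along the board's, its length lying along one end of the board (at the board's y = +190 mm or -190 mm, either one), with 15 mm of it tucked beneath the board's edge, so that what is pushed off that end drops into it. Origin under its centre at bench level.
- arms_tray: Fixed light wooden tray of the same outer size (280 x 130 x 26 mm, walls 6 mm), with two dividing walls and finished toy arms lying in it, none higher than 28 mm above the bench. It is at the board's other end in the same manner. Nothing belongs into it now. Origin under its centre at bench level.
- collar_mid (a point): Centre of the hole of the collar, a flat pink vinyl ring, 32 mm outside, 18 mm hole, 14 mm thick, with a square gate tab 10 mm wide that stands out 7 mm from its rim, about 14 g, loose and lying flat on the board, at any yaw (this point 7 mm over the surface it lies on).
- plug_mid (a point): Centre of the disc of the plug, a solid flat pink vinyl disc, 30 mm across, 14 mm thick, with a square gate tab 10 mm wide that stands out 7 mm from its rim, about 16 g, loose and lying flat on the board, at any yaw (this point 7 mm over the surface).
- stub_mid (a point): Centre of the stub, a pink vinyl block 28 mm along its x, 20 mm along its y, 14 mm thick, about 13 g, loose and lying flat on the board, at any yaw (this point 7 mm over the surface).
- bear_head: Finished pink vinyl toy head with two round ears, standing loose on the board near its lengthwise middle line (the board's y axis); 42 mm across, 53 mm tall, neck foot 30 mm across, 40 g. Origin at the centre of its foot, z up. Must stay standing in place.
- imp_head: Finished pink vinyl toy head with a pointed tuft, standing loose on the board near the same middle line; 42 mm across, 59 mm tall, foot 30 mm across, 40 g. Origin at the centre of its foot, z up. Must stay standing in place.
- small_mould: Small copper mould: a round copper pot with a wider steel flange, 38 mm across, 47 mm tall, foot 32 mm across, about 150 g, standing loose on the board near the same middle line. Origin at the centre of its foot, z up. Must stay standing in place.

How it is judged:
By the outcome, as a careful person would: the job done as asked, in the order asked, and still so for the second after the job is handed in, with the robot touching nothing.
It also fails if it takes over 58 s, if anything falls off the work surface, if the arm or the gripper's body presses on something with over 40 N, if the wrist force passes 120 N, or if a joint passes its speed limit or range.

## Working session

There is one attempt and no reset: what is moved stays moved. The work goes in short steps, Python scripts to look and compute and a tool call to move; the robot and the scene stay as the last step left them, time stands still between calls to the robot, and variables do not carry over. Pictures are saved under pics/ and viewed, about 8 in all and at most 12, crops included, and the job is handed in when it is done.

Besides the shell and the picture viewer there is one more tool, called in YAML: its name, and indented under it one key for each argument. step_arm: Moves the arm, as the interface text tells. Its arguments: {"type":"object","properties":{"series":{"type":"array","items":{"type":"array"}},"newtons":{"type":"number"}},"required":["series"]}

```bash
mkdir -p pics; ls; python3 - <<'E'
from rig import robot
import cv2,numpy as np
s=robot.observe();print(s['time'],s['position'],s['ee_rot'],s['finger_gap'])
for n in['top','side']:
    f=robot.grab_frame(n);np.savez(f'{n}.npz',**f)
    cv2.imwrite(f'pics/{n}0.png',f['color'][...,::-1]);print(n,f['mtx'],f['cam_to_world'])
E
```

```text
pics
0.0 [0.21055905 0.58790674 0.23850829] [[-9.41450808e-01  3.37150129e-01 -4.09341979e-04]
 [ 3.37150343e-01  9.41449477e-01 -1.59022114e-03]
 [-1.50768471e-04 -1.63512477e-03 -9.99998652e-01]] 0.08587039675817953
top [[385.77476564   0.         319.24286998]
 [  0.         385.77476564 198.78982327]
 [  0.           0.           1.        ]] [[ 0.14160892  0.96859369 -0.2043849   0.36641891]
 [-0.98991911  0.13800257 -0.03186615  0.01267588]
 [-0.00265971  0.20683704  0.97837179  0.83205236]
 [ 0.          0.          0.          1.        ]]
side [[429.97555886   0.         322.48986897]
 [  0.         429.97555886 199.68183263]
 [  0.           0.           1.        ]] [[-0.82391744  0.34356225 -0.45069394  0.20925571]
 [-0.56624596 -0.46691125  0.67923443  0.51805456]
 [ 0.02292524  0.81483671  0.57923705  0.45120391]
 [ 0.          0.          0.          1.        ]]
```

View pics/top0.png

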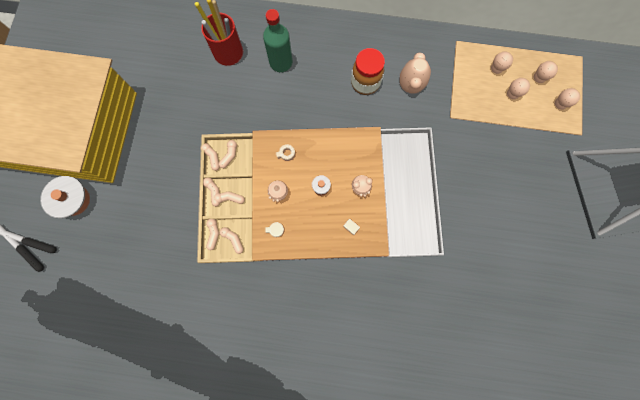

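View pics/side0.png

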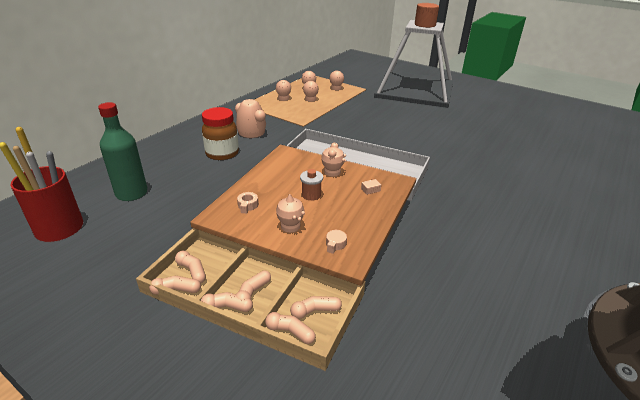

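The top view shows the steel scrap tray at the right end (world -y, around (412,192)) and the arms tray at the left. The collar is at (287,152), the plug at (276,230) and the stub at (352,227). The imp, mould and bear stand on the middle line at (278,190), (321,185) and (362,185). The side view agrees.

```bash
cat > h.py <<'E'
import numpy as np,cv2
def cloud(f):
    d=f['depth'].astype(float);K=f['mtx'];v,u=np.indices(d.shape)
    p=np.stack([(u-K[0,2])/K[0,0]*d,-(v-K[1,2])/K[1,1]*d,-d],-1)
    T=f['cam_to_world'];return p@T[:3,:3].T+T[:3,3]
def ray(f,u,v,z):
    K=f['mtx'];T=f['cam_to_world'];r=T[:3,:3]@np.array([(u-K[0,2])/K[0,0],-(v-K[1,2])/K[1,1],-1])
    return T[:3,3]+r*(z-T[2,3])/r[2]
def blobs(f,win=(245,395,120,265)):
    P=cloud(f);h=P[...,2];ok=(f['depth']>0)
    m=(ok&(h>0.049)).astype(np.uint8);M=np.zeros_like(m);a,b,c,d=win;M[c:d,a:b]=m[c:d,a:b]
    n,l,st,ce=cv2.connectedComponentsWithStats(M)
    out=[]
    for i in range(1,n):
        if st[i,4]<12: continue
        q=P[l==i];out.append((ce[i].round(1),st[i,4],q[:,:2].min(0).round(3),q[:,:2].max(0).round(3),np.median(q[:,:2],0).round(3),q[:,2].max().round(3)))
    return out,l,P
E
python3 - <<'E'
from h import *
f=dict(np.load('top.npz'));o,l,P=blobs(f)
for b in o:print(*b)
b=((abs(P[...,2]-.042)<.006)&(f['depth']>0)).astype(np.uint8);b[:,:240]=0;b[:,400:]=0;b[:110]=0;b[270:]=0
b=cv2.morphologyEx(b,cv2.MORPH_CLOSE,np.ones((25,25)))
c=max(cv2.findContours(b,0,2)[0],key=cv2.contourArea)
q=np.float32([ray(f,*p[0],.042)[:2] for p in c]);r=cv2.minAreaRect(q);print(r);print(cv2.boxPoints(r))
print('boardz',np.median(P[200:220,300:330,2]))
big=cv2.resize(f['color'][110:275,190:450,::-1],None,fx=3,fy=3,interpolation=2);cv2.imwrite('pics/crop.png',big)
E
```

```text
[285.9 151.7] 165 [0.604 0.104] [0.637 0.143] [0.618 0.122] 0.059
[321.  184.3] 288 [0.536 0.02 ] [0.573 0.057] [0.553 0.038] 0.091
[361.8 184.7] 336 [ 0.544 -0.063] [ 0.584 -0.023] [ 0.562 -0.043] 0.097
[277.4 190.1] 329 [0.508 0.104] [0.551 0.143] [0.528 0.122] 0.1
[351.4 226. ] 140 [ 0.469 -0.05 ] [ 0.496 -0.019] [ 0.482 -0.035] 0.06
[275.4 229. ] 192 [0.44  0.101] [0.469 0.136] [0.454 0.117] 0.059
((0.5487111210823059, 0.04277966916561127), (0.27952906489372253, 0.27914753556251526), 9.930821418762207)
[[ 0.38696998  0.1561585 ]
 [ 0.43511146 -0.11880648]
 [ 0.71045226 -0.07059917]
 [ 0.6623108   0.20436582]]
boardz 0.0414612380227809
```

View pics/crop.png

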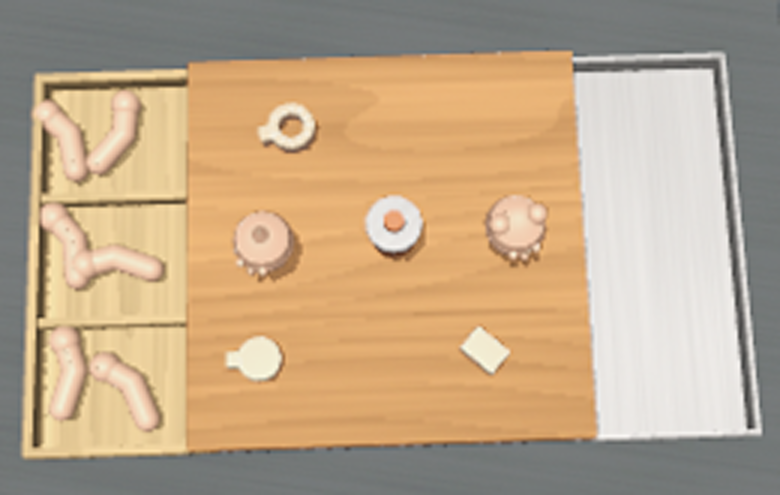

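The board measures 279.5 x 279 mm at z≈0.0415, which matches. The offcuts lie in two lanes about ±80 mm off the middle line, and the standing items are on it. I'll push along the tool's -x with the fingers slightly apart so each offcut is cradled: the stub first, then the plug, which shares its lane, then the collar.

```bash
cat >> h.py <<'E'
C=np.array([.5487,.0428]);D=np.array([.1725,-.985]);N=np.array([.985,.1725])
def st(p): r=np.array(p[:2])-C; return np.round([r@D,r@N],4)
def go(s,t,z):
    from rig import robot
    from scipy.spatial.transform import Rotation as R
    o=robot.observe();A=o['ee_rot'];w=np.r_[C+s*D+t*N,z]
    B=np.column_stack([[*-D,0],[*N,0],[0,0,-1]])
    print('now',o['time'],st(o['position']),o['position'].round(4),'F',np.round(o['contact_force'],1),'gap',round(o['finger_gap'],4))
    print('shift cm',(A.T@(w-o['position'])*100).round(2),'rot',R.from_matrix(A.T@B).as_rotvec(degrees=True).round(1))
E
python3 - <<'E'
from h import *
f=dict(np.load('top.npz'))
for n,u,v in[('collar',287.5,152.2),('plug',277,229),('stub',351.7,226.7),('imp',277.4,190.1),('mould',321,184.3),('bear',361.8,184.7)]:
    print(n,st(ray(f,u,v,.056 if n in('collar','plug','stub') else .085)))
go(.012,-.079,.16)
E
```

```text
collar [-0.0625  0.0819]
plug [-0.0861 -0.0804]
stub [ 0.0652 -0.0805]
imp [-0.0815 -0.0065]
mould [0.0056 0.0026]
bear [ 0.0869 -0.0008]
now 0.1 [-0.5954 -0.239 ] [0.2106 0.588  0.2386] F [0.1 0.4 0.2] gap 0.0856
shift cm [-43.94 -44.87   7.93] rot [-0.1  0.1 60.4]
```

step_arm:
  series:
    - [[-4, -4, 0], [0, 0, 8], 0.18]
    - [[-7.5, -7.5, 1], [0, 0, 16], 0.18]
    - [[-11, -11, 2], [0, 0, 24], 0.18]
    - [[-14.5, -14.5, 3], [0, 0, 32], 0.18]
    - [[-18, -18, 4], [0, 0, 40], 0.18]

```text
time: 0.6
position: [0.316, 0.3635, 0.2002]
ee_rot: [[-0.5, 0.866, -0.0], [0.866, 0.5, -0.001], [-0.001, -0.001, -1.0]]
contact_force: [1.8, 0.0, -0.8]
finger_gap: 0.0155
```

```bash
python3 -c "
from h import *
go(.012,-.08,.16)"
```

```text
now 0.6 [-0.3561 -0.1739] [0.316  0.3635 0.2002] F [ 1.8  0.  -0.8] gap 0.0155
shift cm [-37.79  -3.79   4.06] rot [-0.1  0.1 20. ]
```

step_arm:
  series:
    - [[-5, -0.5, 0.5], [0, 0, 5], 0.18]
    - [[-10, -1, 1], [0, 0, 10], 0.18]
    - [[-15, -1.5, 1.5], [0, 0, 15], 0.18]
    - [[-20, -2, 2], [0, 0, 20], 0.18]
    - [[-25, -2.5, 2.5], [0, 0, 20], 0.18]

```text
time: 1.1
position: [0.4177, 0.1367, 0.1758]
ee_rot: [[-0.171, 0.985, -0.0], [0.985, 0.171, -0.001], [-0.001, -0.001, -1.0]]
contact_force: [2.0, 0.5, 0.7]
finger_gap: 0.0154
```

```bash
python3 -c "
from h import *
go(.012,-.08,.09)"
```

```text
now 1.1 [-0.1151 -0.1129] [0.4177 0.1367 0.1758] F [2.  0.5 0.7] gap 0.0154
shift cm [-12.7    3.32   8.59] rot [-0.   0.1 -0.1]
```

step_arm:
  series:
    - [[-4.3, 1.1, 0], [0, 0, 0], 0.18]
    - [[-8.6, 2.2, 1], [0, 0, 0], 0.18]
    - [[-12.7, 3.3, 4], [0, 0, 0], 0.18]
    - [[-12.7, 3.3, 8], [0, 0, 0], 0.18]
    - [[-12.7, 3.3, 10], [0, 0, 0], 0.18]

```text
time: 1.6
position: [0.4708, 0.0152, 0.0734]
ee_rot: [[-0.167, 0.986, -0.003], [0.986, 0.167, -0.002], [-0.002, -0.003, -1.0]]
contact_force: [-0.9, 1.2, 0.7]
finger_gap: 0.0155
```

```bash
python3 - <<'E'
from h import *
from rig import robot
go(.012,-.08,.053)
f=robot.grab_frame('side');g=robot.grab_frame('wrist')
cv2.imwrite('pics/s1.png',np.hstack([cv2.resize(f['color'][130:300,180:480],None,fx=1.33,fy=1.33),cv2.resize(g['color'],(362,226))])[...,::-1])
E
```

```text
now 1.6 [ 0.0138 -0.0815] [0.4708 0.0152 0.0734] F [-0.9  1.2  0.7] gap 0.0155
shift cm [0.18 0.16 2.04] rot [-0.2  0.1 -0.3]
```

View pics/s1.png

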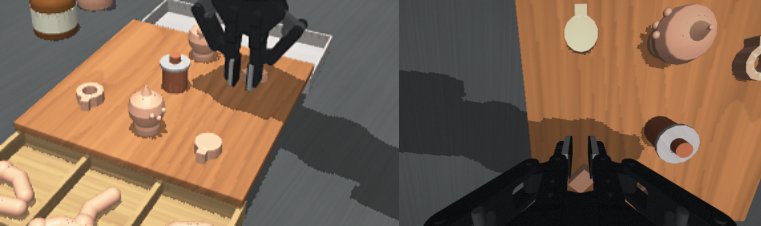

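The side crop shows the finger pads hanging over the lane, behind the stub. The finger links splay outward higher up, near the bear. The wrist view shows the stub between the fingers at about (580,180). Before lowering, I'll measure how wide the links are at each height.

```bash
python3 - <<'E'
from h import *
from rig import robot
o=robot.observe();A=o['ee_rot'];p=o['position']
Q=[]
for n in('side','top'):
    f=robot.grab_frame(n);P=cloud(f)[(f['depth']>0)&(f['color'].max(-1)<75)];Q.append((P-p)@A)
q=np.vstack(Q)
q=q[(abs(q[:,0])<.06)&(abs(q[:,1])<.1)]
for z in np.arange(.012,-.13,-.008):
    k=q[abs(q[:,2]-z)<.004]
    if len(k)>3: print(round(z,3),len(k),'x',np.percentile(k[:,0],[1,99]).round(3),'y',np.percentile(k[:,1],[1,99]).round(3))
E
```

```text
0.004 31 x [-0.013  0.011] y [-0.02   0.017]
-0.004 66 x [-0.01   0.012] y [-0.023  0.018]
-0.012 72 x [-0.009  0.012] y [-0.023  0.019]
-0.02 74 x [-0.007  0.011] y [-0.023  0.019]
-0.028 64 x [-0.009  0.012] y [-0.024  0.019]
-0.036 136 x [-0.008  0.013] y [-0.037  0.034]
-0.044 261 x [-0.011  0.014] y [-0.042  0.039]
-0.052 228 x [-0.011  0.015] y [-0.047  0.043]
-0.06 236 x [-0.013  0.018] y [-0.052  0.048]
-0.068 255 x [-0.01   0.018] y [-0.057  0.052]
-0.076 306 x [0.    0.017] y [-0.063  0.057]
-0.084 400 x [-0.007  0.02 ] y [-0.065  0.06 ]
-0.092 434 x [-0.011  0.02 ] y [-0.062  0.057]
-0.1 352 x [-0.006  0.02 ] y [-0.044  0.039]
-0.108 227 x [-0.006  0.012] y [-0.042  0.036]
-0.116 59 x [-0.005  0.035] y [-0.039  0.034]
-0.124 260 x [-0.     0.038] y [-0.039  0.031]
```

The links are only ±42 mm wide at head-top height, and the nearest head surface is about 59 mm away, so it's clear. Lowering.

step_arm:
  series:
    - [[0.1, 0.15, 0.7], [0, 0, 0], 0.18]
    - [[0.1, 0.15, 1.3], [0, 0, 0], 0.18]
    - [[0.1, 0.15, 1.9], [0, 0, 0], 0.18]
    - [[0.1, 0.15, 1.95], [0, 0, 0], 0.18]

```text
time: 2.2
position: [0.4726, 0.0185, 0.0562]
ee_rot: [[-0.171, 0.985, -0.002], [0.985, 0.171, -0.001], [-0.001, -0.002, -1.0]]
contact_force: [-0.1, 0.2, -1.3]
finger_gap: 0.0152
```

step_arm:
  series:
    - [[-1, 0, 0], [0, 0, 0], 0.18]
    - [[-2, 0, 0], [0, 0, 0], 0.18]
    - [[-3, 0, 0], [0, 0, 0], 0.18]
    - [[-4, 0, 0], [0, 0, 0], 0.18]
    - [[-5, 0, 0], [0, 0, 0], 0.18]

```text
time: 2.7
position: [0.4814, -0.032, 0.0563]
ee_rot: [[-0.17, 0.985, -0.001], [0.985, 0.17, -0.001], [-0.001, -0.002, -1.0]]
contact_force: [0.3, 0.1, 0.9]
finger_gap: 0.0151
```

```bash
python3 - <<'E'
from h import *
from rig import robot
go(.15,-.08,.054)
f=robot.grab_frame('side');t=robot.grab_frame('top');g=robot.grab_frame('wrist')
cv2.imwrite('pics/s2.png',np.hstack([cv2.resize(f['color'][110:260,220:480],(390,225)),cv2.resize(t['color'][120:270,240:450],(315,225))])[...,::-1])
E
```

```text
now 2.7 [ 0.0621 -0.0792] [ 0.4814 -0.032   0.0563] F [0.3 0.1 0.9] gap 0.0151
shift cm [-8.79 -0.06  0.25] rot [-0.1  0.1 -0.1]
```

View pics/s2.png

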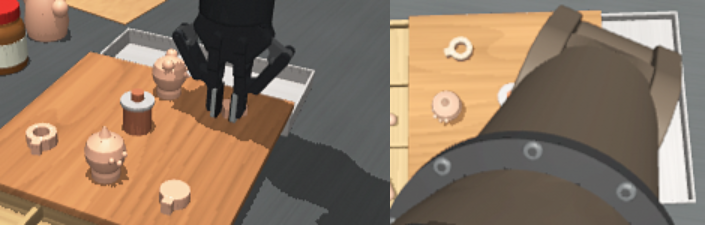

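The stub is hidden behind the fingers, so contact can't be seen yet. The tips are a little high, so I'll drop 3 mm and keep pushing.

step_arm:
  series:
    - [[-1, 0, 0.3], [0, 0, 0], 0.18]
    - [[-2, 0, 0.3], [0, 0, 0], 0.18]
    - [[-3, 0, 0.3], [0, 0, 0], 0.18]
    - [[-4, 0, 0.3], [0, 0, 0], 0.18]
    - [[-5, 0, 0.3], [0, 0, 0], 0.18]

```text
time: 3.35
position: [0.4899, -0.0821, 0.0534]
ee_rot: [[-0.169, 0.986, -0.001], [0.986, 0.169, -0.002], [-0.001, -0.002, -1.0]]
contact_force: [0.3, 0.1, -0.1]
finger_gap: 0.0153
```

step_arm:
  series:
    - [[-0.8, 0, 0], [0, 0, 0], 0.18]
    - [[-1.6, 0, 0], [0, 0, 0], 0.18]
    - [[-2.4, 0, 0], [0, 0, 0], 0.18]
    - [[-3.2, 0, 0], [0, 0, 0], 0.18]
    - [[-4, 0, 0], [0, 0, 0], 0.18]

```text
time: 3.85
position: [0.4968, -0.1221, 0.0534]
ee_rot: [[-0.169, 0.986, -0.001], [0.986, 0.169, -0.002], [-0.001, -0.002, -1.0]]
contact_force: [0.5, -0.9, 0.2]
finger_gap: 0.0153
```

step_arm:
  series:
    - [[0, 0, -2], [0, 0, 0], 0.18]
    - [[1, 0, -5], [0, 0, 0], 0.18]
    - [[5, 0, -6], [0, 0, 0], 0.18]
    - [[10, 0, -6], [0, 0, 0], 0.18]
    - [[15, 0, -6], [0, 0, 0], 0.18]

```text
time: 4.35
position: [0.4717, 0.0268, 0.1138]
ee_rot: [[-0.167, 0.986, 0.0], [0.986, 0.167, -0.001], [-0.001, -0.0, -1.0]]
contact_force: [1.7, 0.4, -0.0]
finger_gap: 0.0156
```

```bash
python3 - <<'E'
from h import *
from rig import robot
go(-.134,-.0805,.075)
f=robot.grab_frame('side');t=robot.grab_frame('top')
cv2.imwrite('pics/s3.png',np.hstack([cv2.resize(f['color'][110:260,220:480],(390,225)),cv2.resize(t['color'][120:270,240:450],(315,225))])[...,::-1])
E
```

```text
now 4.35 [ 0.0024 -0.0786] [0.4717 0.0268 0.1138] F [ 1.7  0.4 -0. ] gap 0.0156
shift cm [13.65 -0.26  3.87] rot [-0.   0.1 -0.3]
```

View pics/s3.png

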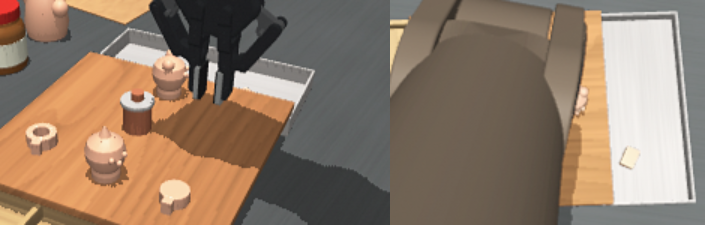

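The stub lies flat in the scrap tray at crop (629,157), and the heads and mould haven't moved. Next, the plug.

step_arm:
  series:
    - [[4.5, -0.1, 0], [0, 0, 0], 0.18]
    - [[9, -0.2, 0], [0, 0, 0], 0.18]
    - [[13.6, -0.2, 0], [0, 0, 0], 0.18]
    - [[13.6, -0.2, 2], [0, 0, 0], 0.18]
    - [[13.6, -0.2, 4], [0, 0, 0], 0.18]

```text
time: 4.95
position: [0.4441, 0.1689, 0.0731]
ee_rot: [[-0.184, 0.983, -0.001], [0.983, 0.184, 0.003], [0.003, -0.001, -1.0]]
contact_force: [-0.4, -0.5, 0.4]
finger_gap: 0.0156
```

```bash
python3 - <<'E'
from h import *
from rig import robot
go(-.134,-.0805,.053)
f=robot.grab_frame('side');P=cloud(f)
# plug top in side view
m=(abs(P[...,2]-.056)<.005)&(f['depth']>0)&(f['color'][...,0]>120)
r=P[...,:2]-C;s=r@D;t=r@N
k=m&(abs(s+.09)<.035)&(abs(t+.08)<.035)
print(k.sum(),np.percentile(s[k],[2,50,98]).round(4),np.percentile(t[k],[2,50,98]).round(4))
E
```

```text
now 4.95 [-0.1422 -0.0813] [0.4441 0.1689 0.0731] F [-0.4 -0.5  0.4] gap 0.0156
shift cm [-0.83  0.07  2.  ] rot [-0.1 -0.2  0.7]
27 [-0.1006 -0.0965 -0.091 ] [-0.0976 -0.0931 -0.0895]
```

step_arm:
  series:
    - [[-0.5, 0.1, 0.6], [0, 0, 0.7], 0.18]
    - [[-0.6, 0.1, 1.3], [0, 0, 0.7], 0.18]
    - [[-0.6, 0.1, 2], [0, 0, 0.7], 0.18]
    - [[-0.6, 0.1, 2], [0, 0, 0.7], 0.18]

```text
time: 5.4
position: [0.4451, 0.1608, 0.0505]
ee_rot: [[-0.169, 0.986, -0.005], [0.986, 0.169, 0.0], [0.001, -0.005, -1.0]]
contact_force: [0.2, -0.5, 0.3]
finger_gap: 0.0152
```

step_arm:
  series:
    - [[-1, 0, 0], [0, 0, 0], 0.18]
    - [[-2, 0, 0], [0, 0, 0], 0.18]
    - [[-3, 0, 0], [0, 0, 0], 0.18]
    - [[-4, 0, 0], [0, 0, 0], 0.18]
    - [[-5, 0, 0], [0, 0, 0], 0.18]

```text
time: 5.9
position: [0.4537, 0.1104, 0.0505]
ee_rot: [[-0.168, 0.986, -0.005], [0.986, 0.168, 0.0], [0.001, -0.004, -1.0]]
contact_force: [0.1, 0.3, -0.3]
finger_gap: 0.0152
```

```bash
python3 - <<'E'
from h import *
from rig import robot
go(.15,-.08,.053)
f=robot.grab_frame('side');g=robot.grab_frame('wrist')
cv2.imwrite('pics/s4.png',np.hstack([cv2.resize(f['color'][110:260,220:480],(390,225)),cv2.resize(g['color'],(360,225))])[...,::-1])
E
```

```text
now 5.9 [-0.0829 -0.0819] [0.4537 0.1104 0.0505] F [ 0.1  0.3 -0.3] gap 0.0152
shift cm [-23.29   0.29  -0.27] rot [-0.3 -0.1 -0.2]
```

View pics/s4.png

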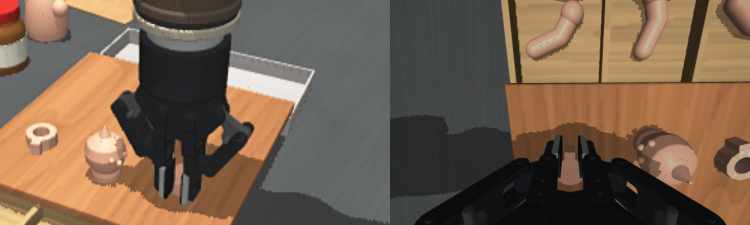

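The plug's tab is nested between the fingers (wrist view, about (570,170)), and the imp is clear and standing. I'll keep pushing.

step_arm:
  series:
    - [[-1.2, 0, -0.1], [0, 0, 0], 0.18]
    - [[-2.4, 0.05, -0.2], [0, 0, 0], 0.18]
    - [[-3.6, 0.05, -0.2], [0, 0, 0], 0.18]
    - [[-4.8, 0.1, -0.2], [0, 0, 0], 0.18]
    - [[-6, 0.1, -0.2], [0, 0, 0], 0.18]

```text
time: 6.5
position: [0.465, 0.0494, 0.0525]
ee_rot: [[-0.166, 0.986, -0.004], [0.986, 0.166, -0.0], [0.0, -0.004, -1.0]]
contact_force: [-0.4, -0.7, -0.7]
finger_gap: 0.0154
```

step_arm:
  series:
    - [[-1.2, 0, 0], [0, 0, 0], 0.18]
    - [[-2.4, 0, 0], [0, 0, 0], 0.18]
    - [[-3.6, 0, 0], [0, 0, 0], 0.18]
    - [[-4.8, 0, 0], [0, 0, 0], 0.18]
    - [[-6, 0, 0], [0, 0, 0], 0.18]

```text
time: 7.0
position: [0.4751, -0.0107, 0.0525]
ee_rot: [[-0.166, 0.986, -0.004], [0.986, 0.166, -0.0], [0.0, -0.004, -1.0]]
contact_force: [0.6, -0.8, -0.2]
finger_gap: 0.0149
```

step_arm:
  series:
    - [[-1.2, 0, 0], [0, 0, 0], 0.18]
    - [[-2.4, 0, 0], [0, 0, 0], 0.18]
    - [[-3.6, 0, 0], [0, 0, 0], 0.18]
    - [[-4.8, 0, 0], [0, 0, 0], 0.18]
    - [[-6, 0, 0], [0, 0, 0], 0.18]

```text
time: 7.5
position: [0.4853, -0.0708, 0.0525]
ee_rot: [[-0.166, 0.986, -0.004], [0.986, 0.166, -0.0], [0.001, -0.004, -1.0]]
contact_force: [-0.2, 0.1, 1.1]
finger_gap: 0.0155
```

```bash
python3 - <<'E'
from h import *
go(.155,-.081,.0525)
E
```

```text
now 7.5 [ 0.101  -0.0821] [ 0.4853 -0.0708  0.0525] F [-0.2  0.1  1.1] gap 0.0155
shift cm [-5.4   0.14 -0.01] rot [-0.2 -0.  -0.4]
```

step_arm:
  series:
    - [[-1.1, 0, 0], [0, 0, 0], 0.18]
    - [[-2.2, 0, 0], [0, 0, 0], 0.18]
    - [[-3.3, 0, 0], [0, 0, 0], 0.18]
    - [[-4.4, 0, 0], [0, 0, 0], 0.18]
    - [[-5.5, 0, 0], [0, 0, 0], 0.18]

```text
time: 8.0
position: [0.4943, -0.1254, 0.0528]
ee_rot: [[-0.167, 0.986, -0.005], [0.986, 0.167, 0.001], [0.002, -0.005, -1.0]]
contact_force: [-4.5, 4.1, 21.3]
finger_gap: 0.0147
```

step_arm:
  series:
    - [[0, 0, 0], [0, 0, 0], 0.18]
    - [[0, 0, -4], [0, 0, 0], 0.18]
    - [[0, 0, -9], [0, 0, 0], 0.18]
    - [[4, 0, -13], [0, 0, 0], 0.18]
    - [[8, 0, -13], [0, 0, 0], 0.18]

```text
time: 8.5
position: [0.4844, -0.0485, 0.1872]
ee_rot: [[-0.162, 0.987, 0.003], [0.987, 0.162, 0.0], [-0.0, 0.003, -1.0]]
contact_force: [0.3, 1.9, -1.1]
finger_gap: 0.0157
```

```bash
python3 - <<'E'
from h import *
from rig import robot
go(-.108,.0815,.18)
f=robot.grab_frame('side');t=robot.grab_frame('top')
cv2.imwrite('pics/s5.png',np.hstack([cv2.resize(f['color'][110:260,220:480],(390,225)),cv2.resize(t['color'][120:270,240:450],(315,225))])[...,::-1])
E
```

```text
now 8.5 [ 0.0788 -0.0791] [ 0.4844 -0.0485  0.1872] F [ 0.3  1.9 -1.1] gap 0.0157
shift cm [18.85 15.85  0.77] rot [ 0.2  0.  -0.6]
```

View pics/s5.png

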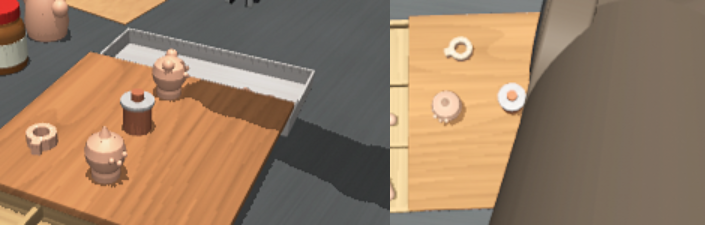

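The plug has left the board, though the finger had a brief 21 N vertical force as it tipped. The heads and mould are still in place. I'll move to the collar's lane and check the tray on the way.

step_arm:
  series:
    - [[3.5, 3, 0], [0, 0, 0], 0.18]
    - [[7, 6, 0], [0, 0, 0], 0.18]
    - [[10.5, 9, 0], [0, 0, 0], 0.18]
    - [[14, 12, 0], [0, 0, 0], 0.18]
    - [[17.5, 15, 0], [0, 0, 0], 0.18]

```text
time: 9.1
position: [0.6001, 0.1585, 0.1843]
ee_rot: [[-0.174, 0.985, -0.003], [0.985, 0.174, 0.004], [0.004, -0.003, -1.0]]
contact_force: [1.4, -1.1, -0.3]
finger_gap: 0.015
```

```bash
python3 - <<'E'
from h import *
from rig import robot
go(-.114,.0815,.075)
f=robot.grab_frame('side');t=robot.grab_frame('top');g=robot.grab_frame('wrist')
cv2.imwrite('pics/s6.png',np.hstack([cv2.resize(g['color'],(360,225)),cv2.resize(t['color'][120:270,240:450],(315,225))])[...,::-1])
E
```

```text
now 9.1 [-0.1051  0.0706] [0.6001 0.1585 0.1843] F [ 1.4 -1.1 -0.3] gap 0.015
shift cm [ 0.84  1.12 10.93] rot [-0.2 -0.2  0.1]
```

View pics/s6.png

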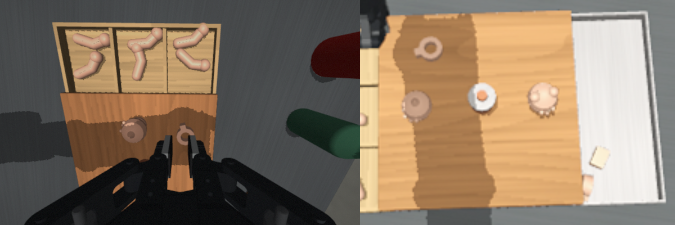

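The stub is in the tray at (598,157). The plug is at (588,185), right beside the board's edge and maybe leaning, so I'll measure its height there.

```bash
python3 - <<'E'
from h import *
from rig import robot
t=robot.grab_frame('top');P=cloud(t);c=t['color'].astype(int)
m=(c[...,0]-c[...,2]>25);v,u=np.indices(m.shape)
k=m&(u>388)&(u<436)&(v>130)&(v<256)
n,l,S,ce=cv2.connectedComponentsWithStats(k.astype(np.uint8))
for i in range(1,n):
  if S[i,4]>15:
    q=P[l==i];r=q[:,:2]-C;print(ce[i].round(1),S[i,4],'z',np.percentile(q[:,2],[2,25,50,75,98]).round(3),'s',np.percentile(r@D,[2,98]).round(3),'t',np.percentile(r@N,[2,98]).round(3))
cv2.imwrite('pics/z.png',cv2.resize(t['color'][205:265,370:450,::-1],None,fx=7,fy=7,interpolation=2))
E
```

```text
[399.3 224.6] 132 z [0.005 0.015 0.016 0.017 0.02 ] s [0.159 0.183] t [-0.088 -0.06 ]
[391.5 243.8] 102 z [0.012 0.026 0.03  0.032 0.037] s [0.142 0.156] t [-0.133 -0.099]
```

View pics/z.png

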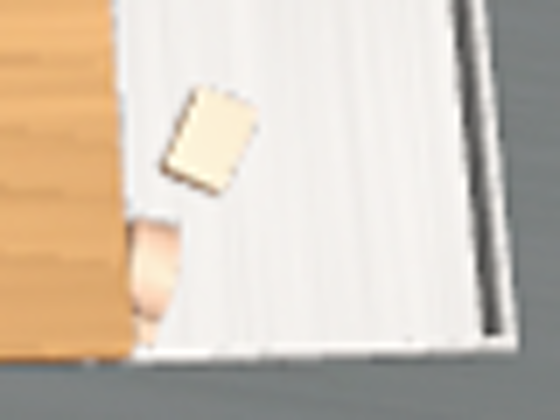

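The plug stands on its rim inside the scrap tray: its top is at z≈0.033 and t spans -0.133 to -0.099, within the walls. That's a valid spot. Now the collar.

step_arm:
  series:
    - [[0.5, 0.6, 1], [0, 0, 0], 0.18]
    - [[0.8, 1.1, 3], [0, 0, 0], 0.18]
    - [[0.8, 1.1, 6], [0, 0, 0], 0.18]
    - [[0.8, 1.1, 9], [0, 0, 0], 0.18]
    - [[0.8, 1.1, 10.9], [0, 0, 0], 0.18]

```text
time: 9.8
position: [0.6069, 0.1664, 0.0719]
ee_rot: [[-0.175, 0.985, -0.007], [0.985, 0.175, 0.002], [0.003, -0.007, -1.0]]
contact_force: [0.1, 0.5, -0.0]
finger_gap: 0.0157
```

```bash
python3 - <<'E'
from h import *
go(-.114,.0815,.053)
E
```

```text
now 9.8 [-0.1117  0.0787] [0.6069 0.1664 0.0719] F [ 0.1  0.5 -0. ] gap 0.0157
shift cm [0.23 0.3  1.88] rot [-0.4 -0.2  0.1]
```

step_arm:
  series:
    - [[0.2, 0.3, 0.6], [-0.4, 0, 0], 0.18]
    - [[0.2, 0.3, 1.2], [-0.4, 0, 0], 0.18]
    - [[0.2, 0.3, 1.8], [-0.4, 0, 0], 0.18]
    - [[0.2, 0.3, 1.8], [-0.4, 0, 0], 0.18]

```text
time: 10.2
position: [0.6095, 0.1687, 0.0538]
ee_rot: [[-0.174, 0.985, -0.0], [0.985, 0.174, 0.003], [0.003, 0.001, -1.0]]
contact_force: [0.3, -0.4, 0.2]
finger_gap: 0.0152
```

step_arm:
  series:
    - [[-1, 0, 0], [0, 0, 0], 0.18]
    - [[-2, 0, 0], [0, 0, 0], 0.18]
    - [[-3, 0, 0], [0, 0, 0], 0.18]
    - [[-4, 0, 0], [0, 0, 0], 0.18]
    - [[-5, 0, 0], [0, 0, 0], 0.18]

```text
time: 10.7
position: [0.6185, 0.1181, 0.0539]
ee_rot: [[-0.174, 0.985, 0.0], [0.985, 0.174, 0.003], [0.003, 0.001, -1.0]]
contact_force: [0.2, 0.4, 0.3]
finger_gap: 0.0152
```

```bash
python3 - <<'E'
from h import *
from rig import robot
go(.155,.081,.053)
f=robot.grab_frame('side');g=robot.grab_frame('wrist')
cv2.imwrite('pics/s7.png',np.hstack([cv2.resize(f['color'][110:260,220:480],(390,225)),cv2.resize(g['color'],(360,225))])[...,::-1])
E
```

```text
now 10.7 [-0.0622  0.0818] [0.6185 0.1181 0.0539] F [0.2 0.4 0.3] gap 0.0152
shift cm [-2.172e+01 -1.000e-01  2.000e-02] rot [ 0.1 -0.2  0.1]
```

View pics/s7.png

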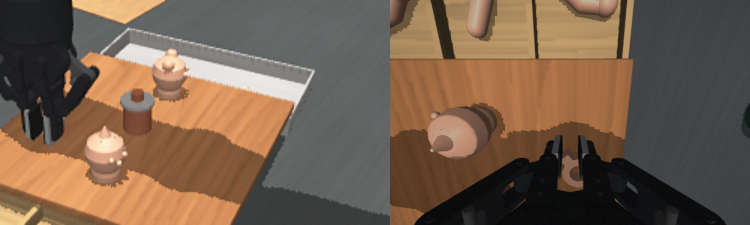

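The collar is caught between the fingers (wrist view, about (572,172)), and the imp and mould are clear. Pushing it to the end.

step_arm:
  series:
    - [[-1.2, 0, 0], [0, 0, 0], 0.18]
    - [[-2.4, 0, 0], [0, 0, 0], 0.18]
    - [[-3.6, 0, 0], [0, 0, 0], 0.18]
    - [[-4.8, 0, 0], [0, 0, 0], 0.18]
    - [[-6, 0, 0], [0, 0, 0], 0.18]

```text
time: 11.3
position: [0.6292, 0.0564, 0.0537]
ee_rot: [[-0.171, 0.985, 0.0], [0.985, 0.171, 0.002], [0.002, 0.001, -1.0]]
contact_force: [0.1, 0.6, -0.1]
finger_gap: 0.0159
```

step_arm:
  series:
    - [[-1.2, 0, 0], [0, 0, 0], 0.18]
    - [[-2.4, 0, 0], [0, 0, 0], 0.18]
    - [[-3.6, 0, 0], [0, 0, 0], 0.18]
    - [[-4.8, 0, 0], [0, 0, 0], 0.18]
    - [[-6, 0, 0], [0, 0, 0], 0.18]

```text
time: 11.8
position: [0.6396, -0.0037, 0.0536]
ee_rot: [[-0.171, 0.985, 0.0], [0.985, 0.171, 0.002], [0.002, 0.001, -1.0]]
contact_force: [-0.5, -0.6, 0.0]
finger_gap: 0.0151
```

```bash
python3 - <<'E'
from h import *
from rig import robot
go(.155,.081,.053)
for n in('side','top'):
    f=robot.grab_frame(n);P=cloud(f);r=P[...,:2]-C;s=r@D;t=r@N
    k=(f['depth']>0)&(P[...,2]>.047)&(P[...,2]<.06)&(f['color'][...,0]>110)&(abs(t-.08)<.045)&(s<.145)&(s>-.13)
    print(n,k.sum(),np.percentile(s[k],[2,50,98]).round(3) if k.sum() else '',np.percentile(t[k],[2,50,98]).round(3) if k.sum() else '')
E
```

```text
now 11.8 [0.0615 0.0815] [ 0.6396 -0.0037  0.0536] F [-0.5 -0.6  0. ] gap 0.0151
shift cm [-9.35 -0.04  0.04] rot [ 0.  -0.1 -0.1]
side 33 [0.05  0.054 0.099] [0.067 0.09  0.1  ]
top 0
```

step_arm:
  series:
    - [[-1, 0, 0], [0, 0, 0], 0.18]
    - [[-2, 0, 0], [0, 0, 0], 0.18]
    - [[-3, 0, 0], [0, 0, 0], 0.18]
    - [[-4, 0, 0], [0, 0, 0], 0.18]
    - [[-5, 0, 0], [0, 0, 0], 0.18]

```text
time: 12.4
position: [0.6483, -0.0559, 0.0537]
ee_rot: [[-0.168, 0.986, 0.001], [0.986, 0.168, 0.0], [0.0, 0.001, -1.0]]
contact_force: [0.5, 0.3, 0.3]
finger_gap: 0.0152
```

step_arm:
  series:
    - [[-0.8, 0, 0], [0, 0, 0], 0.18]
    - [[-1.6, 0, 0], [0, 0, 0], 0.18]
    - [[-2.4, 0, 0], [0, 0, 0], 0.18]
    - [[-3.3, 0, 0], [0, 0, 0], 0.18]
    - [[-4.3, 0, 0], [0, 0, 0], 0.18]

```text
time: 12.9
position: [0.6556, -0.0987, 0.0537]
ee_rot: [[-0.169, 0.986, 0.001], [0.986, 0.169, 0.001], [0.0, 0.001, -1.0]]
contact_force: [-0.3, 0.2, -0.3]
finger_gap: 0.0153
```

step_arm:
  series:
    - [[0, 0, 0], [0, 0, 0], 0.18]
    - [[0, 0, -4], [0, 0, 0], 0.18]
    - [[0, 0, -9], [0, 0, 0], 0.18]
    - [[4, 0, -13], [0, 0, 0], 0.18]
    - [[8, 0, -13], [0, 0, 0], 0.18]

```text
time: 13.4
position: [0.6448, -0.0222, 0.1892]
ee_rot: [[-0.164, 0.986, 0.01], [0.986, 0.164, -0.0], [-0.002, 0.009, -1.0]]
contact_force: [0.7, 1.6, -1.6]
finger_gap: 0.0155
```

step_arm:
  series:
    - [[5, 0, -1], [0, 0, 0], 0.18]
    - [[10, 0, -1], [0, 0, 0], 0.18]
    - [[15, 0, -1], [0, 0, 0], 0.18]
    - [[20, 0, -1], [0, 0, 0], 0.18]
    - [[25, 0, -1], [0, 0, 0], 0.18]

```text
time: 13.9
position: [0.6028, 0.2267, 0.199]
ee_rot: [[-0.164, 0.986, 0.01], [0.986, 0.164, 0.0], [-0.002, 0.01, -1.0]]
contact_force: [-0.1, 0.6, 0.4]
finger_gap: 0.0155
```

```bash
python3 - <<'E'
from h import *
from rig import robot
go(-.2,.081,.2)
t=robot.grab_frame('top');f=robot.grab_frame('side');P=cloud(t);c=t['color'].astype(int)
m=(c[...,0]-c[...,2]>25);v,u=np.indices(m.shape)
k=m&(u>383)&(u<436)&(v>130)&(v<256)&(P[...,2]<.039)
n,l,S,ce=cv2.connectedComponentsWithStats(k.astype(np.uint8))
for i in range(1,n):
  if S[i,4]>15:
    q=P[l==i];r=q[:,:2]-C;print(ce[i].round(1),S[i,4],'z',np.percentile(q[:,2],[2,50,98]).round(3),'s',np.percentile(r@D,[2,98]).round(3),'t',np.percentile(r@N,[2,98]).round(3))
for b in blobs(t)[0]:print(b[0],st(b[4]),b[5])
cv2.imwrite('pics/s8.png',np.hstack([cv2.resize(f['color'][110:260,220:480],(390,225)),cv2.resize(t['color'][110:275,190:450],(355,225))])[...,::-1])
E
```

```text
now 13.9 [-0.1718  0.0851] [0.6028 0.2267 0.199 ] F [-0.1  0.6  0.4] gap 0.0155
shift cm [ 2.81 -0.43 -0.11] rot [ 0.5  0.1 -0.5]
[398.6 152.5] 165 z [0.003 0.016 0.02 ] s [0.165 0.197] t [0.074 0.104]
[399.4 224.5] 133 z [0.004 0.016 0.019] s [0.158 0.183] t [-0.087 -0.06 ]
[391.4 243.7] 102 z [0.013 0.03  0.035] s [0.142 0.156] t [-0.133 -0.099]
[321.  184.4] [0.0055 0.0034] 0.091
[361.8 184.7] [ 0.0868 -0.0017] 0.096
[277.4 190.1] [-0.0816 -0.0067] 0.1
```

View pics/s8.png

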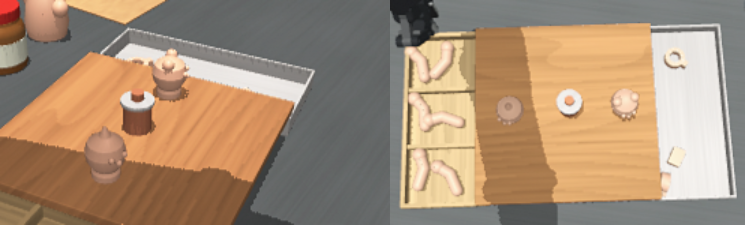

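All three offcuts are in the scrap tray: the collar at (675,58), the stub at (677,157) and the plug on its rim at (665,182). The heads and mould stand at their original pixel positions. The arm is high and clear and the plug hasn't moved for 4 s, so I'm handing in.

```bash
python3 -c "
from rig import robot
print(robot.close_job())"
```

```text
the job is handed in; nothing more can be done
None
```

I pushed the stub, then the plug, then the collar along the board with the slightly opened fingers and off the scrap-tray end. Nothing was gripped or carried, and the job was handed in at about 14 s.

**Last checks:** The final top view shows all three inside the scrap tray. The heads and mould stand where they were, within 1 mm, with heights unchanged. Nothing extra shows in the arms tray.

**Not as clean as hoped:**
- **Plug position:** the plug came to rest on its rim by the board edge, with its top at about 33 mm, instead of lying flat. It did not move for the last 4 s or so.
- **Force on the fingers:** there was a brief vertical force of about 21 N as the plug went over the edge. That is below the limits.

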